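# Clamp a power module in the bench test fixture with its over-center cam lever

## Task

Put the black finned power module into the channel of the test fixture and slide it gently along until it is fully home against the blue stop block, which presses the brass pin in. Then flip the red-knobbed cam lever all the way over so that it snaps past center and clamps the module against the fixed wall. Never force the module or the lever against its stop, leave the other things on the bench where they are, and let go of everything.

Things in the scene. Friction and masses are not known exactly. Their poses are not given: they have to be found in the camera images.
- fixture: Test fixture bolted to the bench: dark base plate 200 x 180 mm, 12 mm thick. Origin under the plate's centre; x runs along the channel towards the blue stop block, y towards the lever, z up. Channel: 66 mm wide, middle at y = -30 mm, floor = plate top. Its -y side is a fixed aluminium wall: inner face y = -63 mm, x = -80 to +35 mm, 12 mm thick, top z = 24 mm.
- channel (a point): Point on the channel floor (fixture x = -28, y = -30, z = 12 mm). A module lowered with its centre here drops in clear of the stop block. The channel is open above and at the fixture's -x end. Its +y side is a short guide (inner face y = +3 mm, x = -80 to -50 mm, top z = 24 mm) and then the orange jaw.
- jaw_face (a point): Middle of the top edge of the orange sprung jaw's pressing face: fixture x = 5, y = 4, z = 24 mm with the lever open; jaw 56 mm long along x. Closing the lever drives it up to 11 mm towards -y; it slides the module sideways up to the fixed wall and squeezes it there with about 12 N.
- endstop: End stop on the fixture, with a hard blue stop block 52 mm wide, 22 long, 24 tall at the +x end of the channel. Origin = the fixture's: it does NOT show where the block stands. The block's face is set anew each time between fixture x = 38 and 62 mm and must be found by feel. It must not be pressed with more than 18 N; 4 to 8 N is plenty, so slide slowly.
- pin (a joint): Brass sensing pin, 6 mm across, sticking 6 mm out of the blue block's face 5 mm above the channel floor. Value in m: 0 = out, 0.006 = pushed flush by a module that is fully home. Its spring is under 1 N, so a released module stays where it was pushed.
- module: Power module, 0.3 to 0.5 kg: aluminium base plate 90 x 60 x 8 mm with a black finned heat sink 70 x 40 mm on it, 8 to 50 mm above the underside. Origin at the centre of the underside; x along its 90 mm length, z up. Both ends are alike. Take it across the sink's 40 mm width, fingertips at least 14 mm above the underside so that they pass over the channel walls.
- pivot (a point): Axis of the cam lever, at fixture x = 5, y = 55, z = 36 mm. Lever force: at the knob the resistance rises to about 6 N near 1.1 rad and vanishes at the center, 1.65 rad. The fingers must not press on the fixture or lever with more than 40 N; both pads count, so pinch it with under 15 N.
- knob (a point): Centre of the top of the lever's red upright knob, 18 mm across, from z = 32 to 76 mm above the bench, 90 mm from the lever's axis. Below it the steel lever arm, 16 mm wide, lies between z = 26 and 34 mm. Push the knob sideways along its arc with closed fingers, or pinch it lightly.
- cam (a joint): Lever angle in rad about the vertical axis at point pivot, growing clockwise seen from above. At 0 (open) the lever points 135 degrees counter-clockwise from the fixture's +x, at 0.785 along its +y. Starts at 0.05 to 0.4. Before the center (1.65) it springs back when let go; past about 1.75 it snaps on by itself to its hard stop at 2.1 and stays.
- choke: bystander: copper-coloured round coil, 60 mm across, on a green plate 70 x 70 x 6 mm, 32 mm tall; origin under its centre; leave it alone
- meter: bystander: black handheld meter 160 x 80 x 32 mm lying flat; origin under its centre; leave it alone
- switchbox: bystander: white box 90 x 120 x 35 mm with a black knob and red buttons; origin under its centre; leave it alone
- capacitor: bystander: black can, 40 mm across, 60 mm tall, standing; origin under its centre; leave it alone
- tray: bystander: yellow divided tray 140 x 100 x 35 mm; origin under its centre; leave it alone
- screwdriver: bystander: screwdriver lying flat at the far side of the bench; leave it alone
- heatsink: bystander: bare aluminium block 50 x 50 x 20 mm; origin under its centre; leave it alone

How it is judged:
By the outcome, as a careful person would: the job done as asked, in the order asked, and still so for the second after the job is handed in, with the robot touching nothing.
It also fails if it takes over 72 s, if anything falls off the work surface, if the arm or the gripper's body presses on something with over 40 N, if the wrist force passes 120 N, or if a joint passes its speed limit or range.

## Robot

A 6-joint arm with a two-finger parallel gripper is mounted at the origin on the work surface. World frame = base frame: x ahead of the robot, y to its left, z up, the work surface at z = 0. Lengths are in mm, angles in rad, forces in N, time in s.
With the tool pointing down it reaches from about 400 to 925 mm from the base axis. Payload 12.5 kg.
Tool frame: the origin (TCP) lies at the very end of the fingers, on their centre line; the grasp point (between the pads) lies 19 mm behind it; z points along the fingers, y is the direction in which the jaws open and shut (so a half turn about z gives the same grasp; the last joint's range is limited). The gripper opens to 95 mm and grips with 3 to 60 N. Pads are 20 mm wide; open, the fingers measure 119 mm over their backs; the gripper's body (75 mm by 180 mm) begins 59 mm behind the grasp point.
Start: joints at [1.184, 0.491, 1.559, -0, 1.092, -0.106], TCP at [173.185, 600.544, 214.661] pointing down, gripper open.
Joint ranges: [-3.1, 3.1], [-0.84, 2.19], [0.05, 2.79], [-1.13, 4.28], [0.06, 2.93], [-2.69, 2.69]. Speed limits (rad/s): [2.22, 2.22, 2.79, 3.14, 3.14, 3.14].

## Interface

Orientations are given as [roll, pitch, yaw] about the fixed x, y, z axes, in that order (R = Rz(yaw) Ry(pitch) Rx(roll)).
In Python, from cell import env gives the robot as it stands. The module is installed in compiled form; this text tells all that it offers.
- The arm moves only by the tool arm_command, never from a script. Its argument "deltas" is a list that holds one entry, the list of rows, each a list of 5 numbers: the closure, from 0 (fully open) to 1 (shut), then the shift along the world's x, y, z as a fraction of full scale, then the turn about the world's z as a fraction of full scale. In form: [[[grip, dx, dy, dz, twist], ...]]. A call has 1 to 12 rows; each row shifts and turns the pose as measured when the row begins; what a row does not reach is not made up. Full scale, the value 1, is 100 mm for a shift and pi/4 rad for a turn. A row lasts 1/12 s, in which the tool goes at most 41.7 mm and 7.16 degrees, less where a joint would pass 70% of its speed; a pose out of reach is approached as far as the arm can. A call with a number of a shift or a turn outside -1 to 1 is refused whole. A call with a gripper value outside its range is refused whole. The fingers move at their own pace and stop on an object; the grip force is fixed at half the most. Time passes only in rows, so rows that do not move let the fingers close. It gives the time, the measured TCP pose, the force and the opening at its end, in the units of the state.
- env.state(): the state, without advancing time (a new reading comes with each control period).
- env.read_camera(name): name is "side" or "top"; returns a dict with "frame" (480x640x3 uint8, red, green, blue), "fx", "fy", "cx", "cy" (pixels), "R" (3x3) and "t" (3): a world point X has camera coordinates R X + t. Camera axes: x right, y down, z forward; pixel columns grow to the right and rows downward; lengths in mm; the calibration is good to about 2 mm. A picture is of the moment at which its call begins. There is no depth.
- env.job_done(): hands the job in, once; it reports no verdict.
The state is a dict: "t": time; "joints": joint angles; "qvel": joint speeds; "tau": joint torques, N m; "eef_pos": TCP position; "tcp_rot": TCP orientation; "ft_force": force on the tool from outside, world axes, zero at the start; "moment": the same for the moment, N m; "opening": opening from 0.0 (shut) to 1.0 (fully open).
Only numpy, scipy, OpenCV 4.12 (cv2) and the standard library are available. Lean on these libraries where they do the work, as an engineer would, in place of code of your own. Each camera call takes 0.05 s, during which the arm holds its last target.

## Working session

There is one attempt and no reset: what is moved stays moved. The work goes in short steps, Python scripts to look and compute and a tool call to move; the robot and the scene stay as the last step left them, time stands still between calls to the robot, and variables do not carry over. Pictures are saved under pics/ and viewed, and the job is handed in when it is done.

Besides the shell and the picture viewer there is one more tool, called as name(argument=value, ...), one argument or row to a line, values as JSON. arm_command: Moves the arm, as the interface text tells. Its arguments: {"type":"object","properties":{"deltas":{"type":"array","items":{"type":"array","items":{"type":"array","items":{"type":"number","minimum":-1,"maximum":1}}}}},"required":["deltas"]}

```bash
mkdir -p pics; cat > h.py <<'E'
import numpy as np, cv2
from cell import env
def cam(n,f=None):
    c=env.read_camera(n)
    if f: cv2.imwrite('pics/'+f,cv2.cvtColor(c['frame'],cv2.COLOR_RGB2BGR))
    return c
def ray(c,u,v,z):
    R=np.array(c['R']);t=np.array(c['t'])
    d=R.T@np.array([(u-c['cx'])/c['fx'],(v-c['cy'])/c['fy'],1]);o=-R.T@t
    return o+d*(z-o[2])/d[2]
def proj(c,X):
    p=np.array(c['R'])@np.array(X,float)+np.array(c['t']);return c['fx']*p[0]/p[2]+c['cx'],c['fy']*p[1]/p[2]+c['cy']
E
python3 - <<'E'
from h import *
for n in('top','side'):
    c=cam(n,n+'0.png');R=np.array(c['R']);print(n,R.round(3).tolist(),(-R.T@np.array(c['t'])).round(1),c['fx'],c['cx'],c['cy'])
s=env.state();print(s)
E
```

```text
top [[0.004, -1.0, -0.003], [-0.998, -0.004, -0.064], [0.063, 0.003, -0.998]] [ 511.7  -16.8 1292. ] 482.05863879560485 317.5304484164584 244.2366842597728
side [[0.719, -0.695, 0.021], [-0.495, -0.533, -0.687], [0.488, 0.483, -0.727]] [  11.7 -601.5  935.6] 499.50321841590176 314.2030952562369 235.4813931833753
{'t': 0.1, 'joints': array([ 1.18440508e+00,  4.91495928e-01,  1.55939282e+00, -4.47467836e-06,
        1.09168858e+00, -1.05596545e-01]), 'qvel': array([ 0.00219814,  0.00024112, -0.00186919,  0.00107755, -0.00114461,
        0.00029624]), 'tau': array([ 2.52641781e-03, -6.13619900e+01, -2.58606452e+01,  6.94437046e-02,
        4.69782762e-02, -1.64804243e-05]), 'eef_pos': array([173.09560416, 600.32944034, 214.12077932]), 'tcp_rot': array([-3.14061305e+00, -9.98382858e-05,  2.86079996e+00]), 'ft_force': array([-0.82304186, -0.04605271, -0.35961746]), 'moment': array([ 0.03929314, -0.027795  ,  0.01165172]), 'opening': 1.0021830246423915}
```

View pics/top0.png

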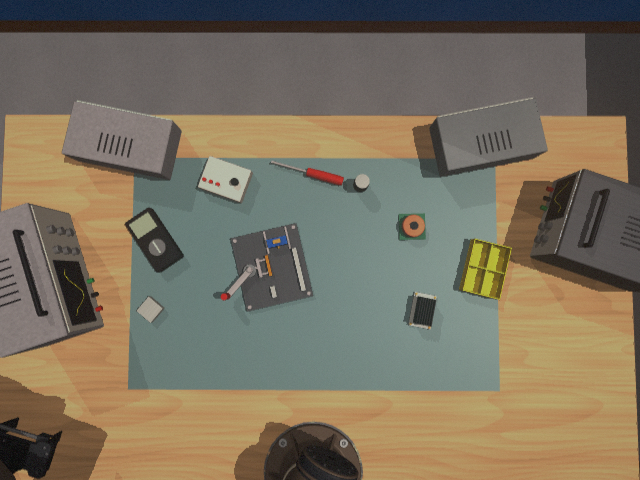

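View pics/side0.png

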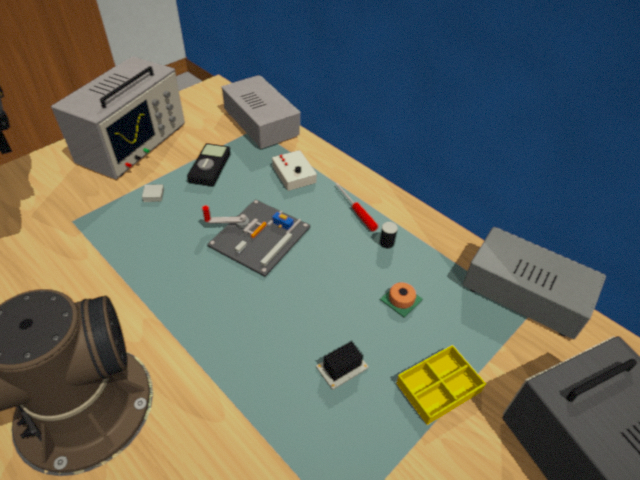

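The top view shows the fixture around (271,266), with the blue block at (277,241) and the red knob at (225,296). The module is at (423,310). Next I'll zoom in and measure them.

```bash
python3 - <<'E'
from h import *
c=cam('top');f=cv2.cvtColor(c['frame'],cv2.COLOR_RGB2BGR)
a=cv2.resize(f[215:320,205:325],None,fx=5,fy=5,interpolation=cv2.INTER_CUBIC);cv2.imwrite('pics/fx.png',a)
b=cv2.resize(f[280:340,395:450],None,fx=8,fy=8,interpolation=cv2.INTER_CUBIC);cv2.imwrite('pics/mod.png',b)
hsv=cv2.cvtColor(f,cv2.COLOR_BGR2HSV);g=f.max(2)
# fixture plate: dark within crop
def big(m,box):
    u0,v0,u1,v1=box;k=np.zeros(m.shape,np.uint8);k[v0:v1,u0:u1]=m[v0:v1,u0:u1].astype(np.uint8)*255
    cs,_=cv2.findContours(k,cv2.RETR_EXTERNAL,cv2.CHAIN_APPROX_NONE);return max(cs,key=cv2.contourArea)
sat=hsv[...,1]
print('mat',hsv[340,350],f[340,350],'plate',f[290,260],'modbase',f[295,418],f[310,436])
m=(hsv[...,0]>75)&(hsv[...,0]<100)&(sat>60)
ct=big(~m,(228,215,320,320)); r=cv2.minAreaRect(ct);print('fix rect',r)
for p in cv2.boxPoints(r):print(p.round(1),ray(c,*p,12).round(1))
ct=big(~m,(400,285,445,335)); r=cv2.minAreaRect(ct);print('mod rect',r)
for p in cv2.boxPoints(r):print(p.round(1),ray(c,*p,8).round(1))
ct=big(g<60,(400,285,445,335)); r=cv2.minAreaRect(ct);print('sink',r)
for p in cv2.boxPoints(r):print(p.round(1),ray(c,*p,50).round(1))
E
```

```text
mat [ 83  34 136] [132 136 118] plate [77 79 80] modbase [156 170 170] [128 134 117]
fix rect ((273.5, 267.0), (104.0, 91.0), 90.0)
[228. 215.] [670.5 227.2  12. ]
[319. 215.] [671.4 -16.   12. ]
[319. 319.] [395.8 -17.   12. ]
[228. 319.] [394.8 222.9  12. ]
mod rect ((422.0, 309.5), (49.0, 44.0), 90.0)
[400. 285.] [ 485.9 -231.6    8. ]
[444. 285.] [ 486.3 -348.2    8. ]
[444. 334.] [ 357.6 -346.6    8. ]
[400. 334.] [ 357.1 -230.7    8. ]
sink ((423.8962097167969, 310.88677978515625), (18.42885398864746, 26.353260040283203), 10.619654655456543)
[412.4 322.1] [ 392.3 -255.6   50. ]
[417.3 296.2] [ 458.2 -268.6   50. ]
[435.4 299.6] [ 449.7 -314.9   50. ]
[430.5 325.5] [ 383.9 -301.7   50. ]
```

```bash
sleep 1
```

```text
(no output)
```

View pics/fx.png

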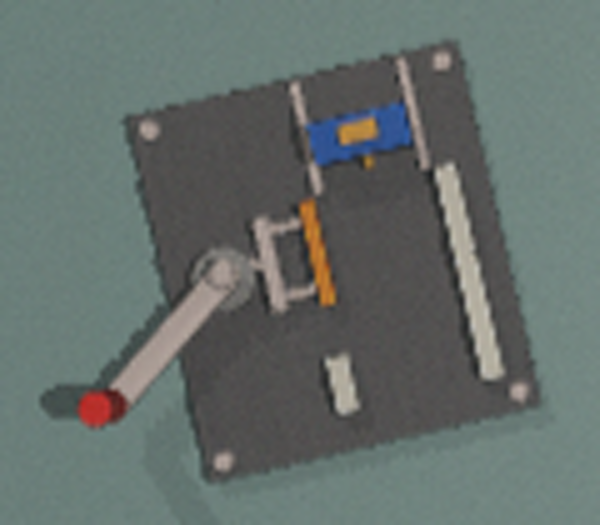

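View pics/mod.png

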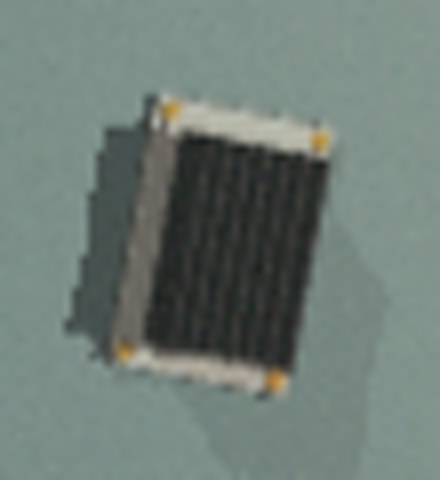

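The fixture crop shows four pale screws at its corners. The module crop shows four brass screws. Their centroids will give me centres and yaw.

```bash
python3 - <<'E'
from h import *
c=cam('top');f=cv2.cvtColor(c['frame'],cv2.COLOR_RGB2BGR).astype(float);g=f.mean(2)
def cen(w,u0,v0,r=3):
    vs,us=np.mgrid[v0-r:v0+r+1,u0-r:u0+r+1];ww=np.clip(w[v0-r:v0+r+1,u0-r:u0+r+1],0,None);return (us*ww).sum()/ww.sum(),(vs*ww).sum()/ww.sum()
P=[]
for x,y in[(149,130),(442,61),(519,391),(223,461)]:
    u,v=(x+.5)/5-.5+205,(y+.5)/5-.5+215
    P.append(ray(c,*cen(g-105,round(u),round(v)),14))
P=np.array(P);print(P.round(1),P.mean(0))
print('sides',[round(np.linalg.norm(P[i]-P[(i+1)%4]),1) for i in range(4)])
# fixture +x : from bottom to top of image
xa=(P[0]-P[3])+(P[1]-P[2]);ya=(P[0]-P[1])+(P[3]-P[2])
print('yaw',np.degrees(np.arctan2(xa[1],xa[0])),np.degrees(np.arctan2(ya[1],ya[0]))-90)
sat=f[...,2]-f[...,0]
Q=[]
for x,y in[(171,110),(320,141),(276,380),(125,350)]:
    u,v=(x+.5)/8-.5+395,(y+.5)/8-.5+280
    Q.append(ray(c,*cen(sat-25,round(u),round(v),2),9))
Q=np.array(Q);print(Q.round(1),Q.mean(0));print('sides',[round(np.linalg.norm(Q[i]-Q[(i+1)%4]),1) for i in range(4)])
xa=(Q[0]-Q[3])+(Q[1]-Q[2]);ya=(Q[0]-Q[1])+(Q[3]-Q[2])
print('yaw',np.degrees(np.arctan2(xa[1],xa[0])),np.degrees(np.arctan2(ya[1],ya[0]))-90)
m=((f[...,2]>150)&(f[...,1]<80)).astype(np.uint8);m[:260]=0;m[:,:200]=0;m[:,250:]=0
vs,us=np.nonzero(m);print('knob',us.mean(),vs.mean(),len(us),ray(c,us.mean(),vs.mean(),74))
# side cam knob
d=cam('side');ff=d['frame'].astype(int)
m=((ff[...,0]>130)&(ff[...,1]<70)&(ff[...,2]<70));m[:,:190]=0;m[:,225:]=0;vs,us=np.nonzero(m);print(us.min(),us.max(),vs.min(),vs.max(),ray(d,us.mean(),vs.mean(),54))
b=cv2.resize(d['frame'][330:400,305:380,::-1],None,fx=8,fy=8,interpolation=cv2.INTER_CUBIC);cv2.imwrite('pics/mods.png',b)
b=cv2.resize(d['frame'][190:285,190:320,::-1],None,fx=6,fy=6,interpolation=cv2.INTER_CUBIC);cv2.imwrite('pics/fxs.png',b)
E
```

```text
[[602.  209.1  14. ]
 [639.4  53.3  14. ]
 [464.2  11.4  14. ]
 [426.9 167.2  14. ]] [533.13930292 110.21896163  14.        ]
sides [np.float64(160.2), np.float64(180.1), np.float64(160.2), np.float64(180.0)]
yaw 13.454202512683514 13.486662793192068
[[ 463.9 -273.5    9. ]
 [ 454.1 -322.4    9. ]
 [ 375.6 -306.8    9. ]
 [ 384.8 -257.7    9. ]] [ 419.57901601 -290.11333501    9.        ]
sides [np.float64(49.8), np.float64(80.1), np.float64(49.9), np.float64(80.7)]
yaw -11.237592272149808 -11.006976615853802
knob 223.5 296.5 32 [456.53464211 223.45927927  74.        ]
203 209 206 221 [459.99818446 226.2357374   54.        ]
```

```bash
sleep 1
```

```text
(no output)
```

View pics/mods.png

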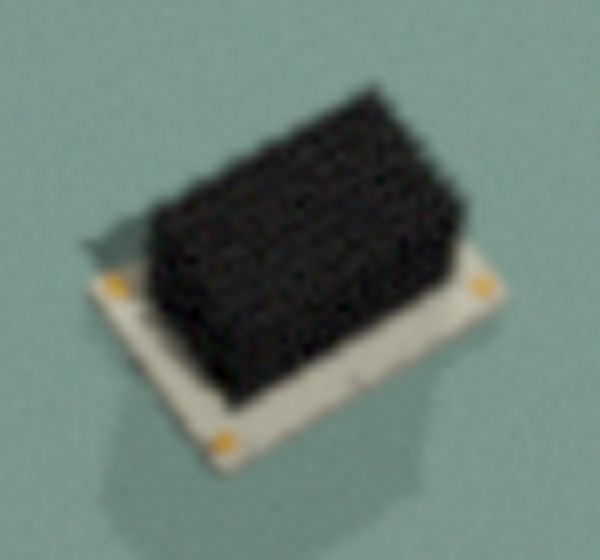

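View pics/fxs.png

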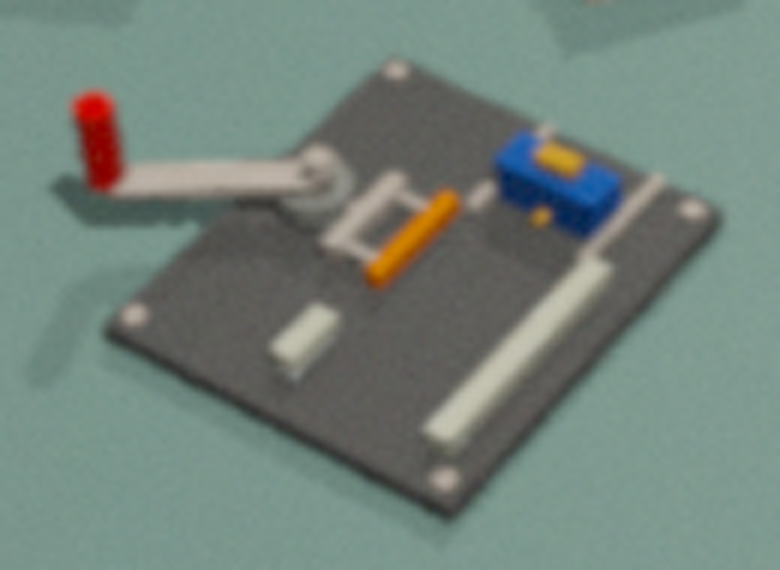

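```bash
python3 - <<'E'
from h import *
c=cam('side')
P=np.array([ray(c,(x+.5)/6-.5+190,(y+.5)/6-.5+190,13) for x,y in[(396,69),(692,208),(444,480),(134,314)]])
print(P.round(1),P.mean(0))
xa=(P[0]-P[3])+(P[1]-P[2]);print(np.degrees(np.arctan2(xa[1],xa[0])))
Q=np.array([ray(c,(x+.5)/8-.5+305,(y+.5)/8-.5+330,9) for x,y in[(483,287),(224,441),(117,286)]]);print(Q.round(1),(Q[0]+Q[2])/2)
th=np.radians(13.47)
O=np.array([533.1,110.2]);R=np.array([[np.cos(th),-np.sin(th)],[np.sin(th),np.cos(th)]])
print('pivot',O+R@[5,55],'channel',O+R@[-28,-30])
for k in([456.5,223.5],[460,226.2]):
    v=R.T@(np.array(k)-O)-[5,55];print('knob',np.hypot(*v),'cam',np.radians(135)-np.arctan2(v[1],v[0]))
t=cam('top');f=t['frame'].astype(int)
m=(f[...,2]>f[...,0]+50)&(f[...,2]>100);m[:225]=0;m[260:]=0;m[:,:255]=0;m[:,300:]=0
cs=cv2.minAreaRect(np.argwhere(m)[:,::-1].astype(np.float32));print(cs)
for p in cv2.boxPoints(cs):print(R.T@(ray(t,*p,36)[:2]-O))
E
```

```text
[[604.5 211.7  13. ]
 [642.   56.7  13. ]
 [465.8  13.2  13. ]
 [429.2 169.4  13. ]] [535.36671506 112.77801557  13.        ]
13.718471759797954
[[ 455.6 -320.7    9. ]
 [ 377.  -304.7    9. ]
 [ 387.5 -256.     9. ]] [ 421.56442285 -288.35707639    9.        ]
pivot [525.15096908 164.85174204] channel [512.85830948  74.50302583]
knob 90.29160380946122 cam 0.1566806007541639
knob 89.48886817869854 cam 0.20504375932742214
((276.4706115722656, 241.38238525390625), (8.246211051940918, 19.645383834838867), 75.96376037597656)
[70.63355025 -4.37070047]
[ 71.38331556 -55.66780948]
[ 49.76050925 -56.03997888]
[49.02236924 -4.79754353]
```

The two views agree to about 2 mm. The averages are:
- **Fixture:** (534.2, 111.5), yaw 13.5°
- **Module:** (420.6, -289.2), yaw -11.1°
- **Knob:** radius about 90 mm, which matches the given size
- **Stop face:** at fixture x ≈ 49

Now I'll move.

arm_command(
  deltas=[
    [[0, 0.24, -0.33, 0, 0], [0, 0.24, -0.33, 0, 0], [0, 0.24, -0.33, 0, 0], [0, 0.24, -0.33, 0, 0], [0, 0.24, -0.33, 0, 0], [0, 0.24, -0.33, 0, 0], [0, 0.24, -0.33, 0, 0], [0, 0.2, -0.33, 0, 0], [0, 0.1, -0.4, 0, 0], [0, 0, -0.4, 0, 0], [0, 0, -0.4, 0, 0], [0, 0, -0.4, 0, 0.11]],
  ],
)

```text
t: 1.35
eef_pos: [373.9, 166.9, 213.8]
tcp_rot: [3.138, 0.003, 2.956]
ft_force: [0.3, -0.3, 0.3]
opening: 1.002
```

arm_command(
  deltas=[
    [[0, 0.2, -0.36, 0, 0], [0, 0.2, -0.36, 0, 0], [0, 0.05, -0.4, 0, 0], [0, 0, -0.4, 0, 0], [0, 0, -0.4, 0, 0], [0, 0, -0.4, 0, 0], [0, 0, -0.4, 0, 0], [0, 0, -0.4, 0, 0], [0, 0, -0.4, 0, 0], [0, 0, -0.4, 0, 0], [0, 0, -0.3, 0, 0], [0, 0, -0.1, 0, 0]],
  ],
)

```text
t: 2.35
eef_pos: [415.1, -288.2, 216.5]
tcp_rot: [3.139, 0.011, 2.958]
ft_force: [-0.0, 0.4, -0.0]
opening: 0.999
```

arm_command(
  deltas=[
    [[0, 0.05, 0, -0.3, -0.01], [0, 0, 0, -0.35, 0], [0, 0, 0, -0.35, 0], [0, 0, 0, -0.2, 0], [0, 0, 0, 0, 0]],
  ],
)

```text
t: 2.77
eef_pos: [420.4, -291.5, 94.1]
tcp_rot: [-3.14, 0.017, 2.945]
ft_force: [-0.1, -1.2, -0.0]
opening: 1.001
```

```bash
python3 - <<'E'
from h import *
s=env.state();print(s['eef_pos'],s['tcp_rot'],s['joints'])
c=cam('side');b=cv2.resize(c['frame'][250:420,260:430,::-1],None,fx=3.5,fy=3.5,interpolation=cv2.INTER_CUBIC);cv2.imwrite('pics/pre.png',b)
t=cam('top');b=cv2.resize(t['frame'][260:360,360:480,::-1],None,fx=5,fy=5,interpolation=cv2.INTER_CUBIC);cv2.imwrite('pics/pret.png',b)
E
```

```text
[ 420.41871109 -291.49515337   94.067983  ] [-3.1402681   0.01700871  2.94450348] [-0.7395173   0.49498853  1.96879103  0.01242835  0.66259924 -2.12295353]
```

```bash
sleep 1
```

```text
(no output)
```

View pics/pre.png

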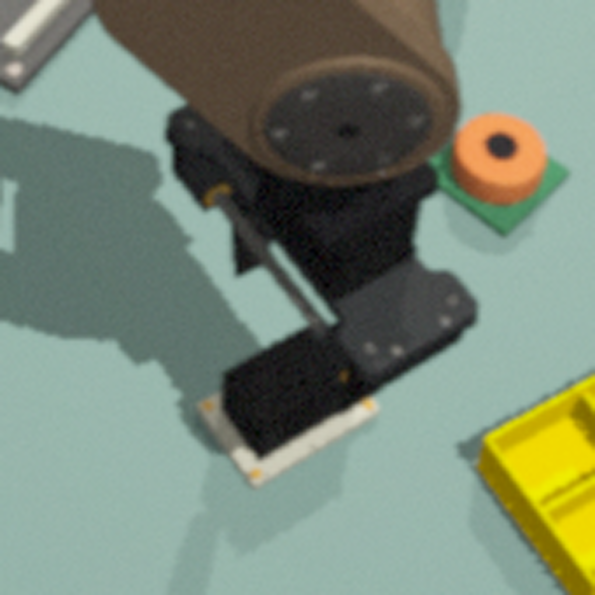

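The side view shows the open fingers straddling the sink, with one finger visible at about (400,320) and the module at (290,420). I'll descend and grip.

arm_command(
  deltas=[
    [[0, 0, 0.02, -0.3, 0], [0, 0, 0, -0.3, 0], [0, 0, 0, -0.12, 0], [0, 0, 0, 0, 0]],
  ],
)

```text
t: 3.2
eef_pos: [425.8, -292.4, 30.9]
tcp_rot: [-3.131, 0.032, 2.947]
ft_force: [-0.4, 1.1, 0.0]
opening: 0.999
```

arm_command(
  deltas=[
    [[0, -0.03, 0.02, -0.05, 0], [0, 0, 0, 0, 0], [0, 0, 0, 0, 0]],
  ],
)

```text
t: 3.45
eef_pos: [424.4, -291.2, 29.8]
tcp_rot: [-3.128, 0.037, 2.948]
ft_force: [0.8, 0.3, -0.4]
opening: 1.001
```

```bash
python3 - <<'E'
from h import *
s=env.state();print(s['eef_pos'],s['tcp_rot'],s['joints'],s['qvel'])
E
```

```text
[ 424.39906923 -291.18374003   29.76555084] [-3.12832359  0.03725988  2.94757274] [-0.73386945  0.60394877  2.01876425  0.01680907  0.48015564 -2.1251567 ] [ 0.00279345 -0.02076208  0.00768181 -0.00057521  0.00728108  0.00011564]
```

The tilt built up during the descent. I'll test whether slower or opposite motion undoes it before gripping.

arm_command(
  deltas=[
    [[0, 0, 0, 0.3, 0], [0, 0, 0, 0.3, 0], [0, 0, 0, 0, 0]],
  ],
)

```text
t: 3.7
eef_pos: [424.6, -291.3, 94.0]
tcp_rot: [-3.128, 0.038, 2.948]
ft_force: [0.2, -0.1, -0.4]
opening: 1.001
```

arm_command(
  deltas=[
    [[0, -0.04, 0.02, 0, 0], [0, 0, 0, 0, 0]],
  ],
)

```text
t: 3.87
eef_pos: [421.0, -289.6, 96.8]
tcp_rot: [-3.125, 0.043, 2.948]
ft_force: [0.4, 0.1, 0.5]
opening: 1.003
```

arm_command(
  deltas=[
    [[0, 0, 0, 0, 0], [0, 0, 0, 0, 0], [0, 0, 0, 0, 0], [0, 0, 0, 0, 0]],
  ],
)

```text
t: 4.2
eef_pos: [420.3, -289.2, 95.7]
tcp_rot: [-3.126, 0.041, 2.948]
ft_force: [0.6, -0.2, 0.7]
opening: 1.002
```

```bash
python3 - <<'E'
from h import *
from scipy.spatial.transform import Rotation as Ro
s=env.state();print(s['eef_pos'],s['tcp_rot'],s['joints'],s['qvel'],Ro.from_euler('xyz',s['tcp_rot']).as_matrix()[:,2])
E
```

```text
[ 420.29368728 -289.16414889   95.74851869] [-3.12588351  0.04129568  2.94766127] [-0.73639076  0.48298255  1.98912373  0.01340862  0.62605168 -2.12362633] [-0.00044924  0.01031921  0.00406372  0.00011415 -0.00306247 -0.00115951] [ 0.03747773 -0.02336921 -0.99902417]
```

arm_command(
  deltas=[
    [[0, 0, 0, -0.08, 0], [0, 0, 0, -0.08, 0], [0, 0, 0, -0.08, 0], [0, 0, 0, -0.08, 0], [0, 0, 0, -0.08, 0], [0, 0, 0, 0, 0]],
  ],
)

```text
t: 4.7
eef_pos: [419.6, -288.6, 49.4]
tcp_rot: [-3.128, 0.038, 2.947]
ft_force: [-0.1, 0.3, -0.3]
opening: 1.001
```

arm_command(
  deltas=[
    [[0, 0, 0, 0.15, 0], [0, 0, 0, 0.15, 0], [0, 0, 0, 0.15, 0], [0, 0, 0, 0, 0]],
  ],
)

```text
t: 5.03
eef_pos: [418.6, -287.8, 92.8]
tcp_rot: [-3.131, 0.033, 2.947]
ft_force: [-0.1, 0.0, -0.1]
opening: 1.002
```

arm_command(
  deltas=[
    [[0, 0.15, -0.13, 0, 0], [0, 0.15, -0.13, 0, 0], [0, 0.15, -0.13, 0, 0], [0, 0, 0, 0, 0]],
  ],
)

```text
t: 5.37
eef_pos: [464.8, -327.7, 91.9]
tcp_rot: [-3.131, 0.033, 2.947]
ft_force: [-0.6, 0.3, -0.5]
opening: 1.002
```

arm_command(
  deltas=[
    [[0, -0.15, 0.13, 0, 0], [0, -0.15, 0.13, 0, 0], [0, -0.15, 0.13, 0, 0], [0, 0, 0, 0, 0]],
  ],
)

```text
t: 5.7
eef_pos: [417.2, -286.5, 88.1]
tcp_rot: [-3.133, 0.03, 2.947]
ft_force: [0.4, -0.8, 1.1]
opening: 0.998
```

Moderate speeds keep the tilt small, so I'll descend at that pace.

arm_command(
  deltas=[
    [[0, 0.02, -0.01, -0.08, 0], [0, 0.02, -0.02, -0.1, 0], [0, 0, 0, -0.1, 0], [0, 0, 0, -0.1, 0], [0, 0, 0, -0.1, 0], [0, 0, 0, -0.1, 0], [0, 0, 0, -0.04, 0], [0, 0, 0, 0, 0]],
  ],
)

```text
t: 6.37
eef_pos: [424.0, -292.0, 16.2]
tcp_rot: [-3.132, 0.031, 2.947]
ft_force: [0.3, -0.0, -1.2]
opening: 1.002
```

arm_command(
  deltas=[
    [[0, -0.03, 0.03, 0.02, 0], [0, 0, 0, 0, 0], [0, 0, 0, 0, 0]],
  ],
)

```text
t: 6.62
eef_pos: [421.1, -289.2, 17.6]
tcp_rot: [-3.132, 0.03, 2.947]
ft_force: [-0.4, -0.1, 0.8]
opening: 1.002
```

arm_command(
  deltas=[
    [[1, 0, 0, 0, 0], [1, 0, 0, 0, 0], [1, 0, 0, 0, 0], [1, 0, 0, 0, 0], [1, 0, 0, 0, 0], [1, 0, 0, 0, 0], [1, 0, 0, 0, 0], [1, 0, 0, 0, 0]],
  ],
)

```text
t: 7.28
eef_pos: [421.9, -289.9, 19.6]
tcp_rot: [-3.13, 0.034, 2.947]
ft_force: [-0.6, -0.5, -0.7]
opening: 0.499
```

arm_command(
  deltas=[
    [[1, 0, 0, 0, 0], [1, 0, 0, 0, 0], [1, 0, 0, 0, 0], [1, 0, 0, 0, 0]],
  ],
)

```text
t: 7.62
eef_pos: [421.9, -289.6, 19.6]
tcp_rot: [-3.131, 0.033, 2.947]
ft_force: [0.0, -0.1, 0.5]
opening: 0.42
```

The opening of 0.42 equals 40 mm, the sink's width, so the module is gripped. Lifting.

arm_command(
  deltas=[
    [[1, 0, 0, 0, 0], [1, 0, 0, 0.05, 0], [1, 0, 0, 0.12, 0], [1, 0, 0, 0.15, 0], [1, 0, 0, 0.15, 0], [1, 0, 0, 0.15, 0], [1, 0, 0, 0.15, 0], [1, 0, 0, 0.08, 0], [1, 0, 0, 0, 0]],
  ],
)

```text
t: 8.37
eef_pos: [419.3, -287.7, 106.9]
tcp_rot: [-3.135, 0.026, 2.947]
ft_force: [1.2, -0.1, -4.0]
opening: 0.418
```

```bash
python3 - <<'E'
from h import *
c=cam('side');b=cv2.resize(c['frame'][230:420,260:430,::-1],None,fx=3,fy=3,interpolation=cv2.INTER_CUBIC);cv2.imwrite('pics/lift.png',b)
E
```

```text
(no output)
```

View pics/lift.png

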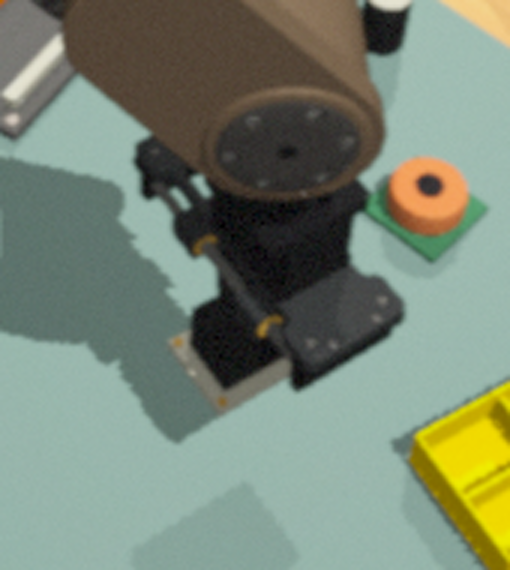

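arm_command(
  deltas=[
    [[1, 0.03, 0.1, 0.1, 0], [1, 0.04, 0.2, 0.1, 0], [1, 0.06, 0.25, 0, 0.05], [1, 0.06, 0.28, 0, 0.06], [1, 0.08, 0.28, 0, 0.06], [1, 0.08, 0.28, 0, 0.06], [1, 0.08, 0.28, 0, 0.06], [1, 0.08, 0.28, 0, 0.06], [1, 0.08, 0.28, 0, 0.06], [1, 0.08, 0.25, 0, 0.06], [1, 0.08, 0.2, 0, 0.06], [1, 0.04, 0.1, 0, 0.02]],
  ],
)

```text
t: 9.42
eef_pos: [495.1, 8.5, 122.9]
tcp_rot: [-3.141, 0.013, -2.89]
ft_force: [-0.1, -0.7, -4.8]
opening: 0.419
```

arm_command(
  deltas=[
    [[1, 0.04, 0.15, 0, -0.01], [1, 0.05, 0.2, 0, -0.01], [1, 0.05, 0.15, 0, 0], [1, 0.03, 0.06, 0, 0], [1, 0, 0, 0, 0], [1, 0, 0, 0, 0]],
  ],
)

```text
t: 9.92
eef_pos: [509.8, 72.9, 120.5]
tcp_rot: [3.14, 0.006, -2.899]
ft_force: [0.6, 0.3, -4.7]
opening: 0.415
```

```bash
python3 - <<'E'
from h import *
s=env.state();print(s['eef_pos'],s['tcp_rot'],s['ft_force'],s['moment'])
c=cam('side');b=cv2.resize(c['frame'][120:300,170:340,::-1],None,fx=3.2,fy=3.2,interpolation=cv2.INTER_CUBIC);cv2.imwrite('pics/over.png',b)
E
```

```text
[509.80319976  72.93898855 120.49582406] [ 3.14006957  0.00615955 -2.89886509] [ 0.56969738  0.28803812 -4.6971695 ] [0.0311461 0.0031134 0.024483 ]
```

View pics/over.png

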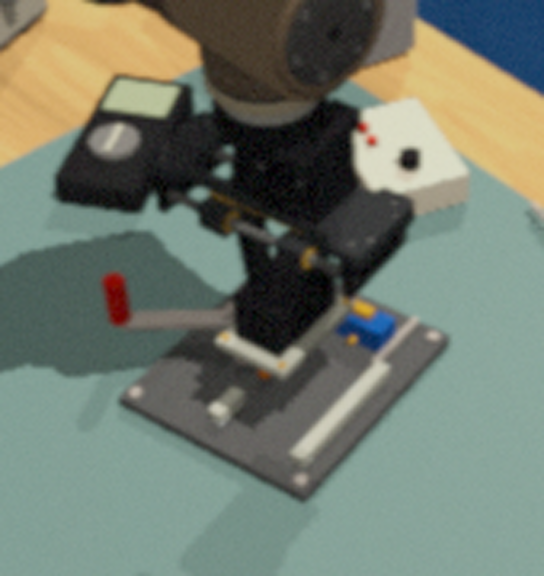

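arm_command(
  deltas=[
    [[1, 0.02, 0.01, -0.08, -0.01], [1, 0.02, 0.02, -0.1, 0], [1, 0, 0, -0.1, 0], [1, 0, 0, -0.1, 0], [1, 0, 0, -0.1, 0], [1, 0, 0, -0.1, 0], [1, 0, 0, -0.06, 0], [1, 0, 0, 0, 0]],
  ],
)

```text
t: 10.63
eef_pos: [513.3, 71.3, 48.8]
tcp_rot: [3.14, 0.004, -2.916]
ft_force: [-0.7, 0.2, -3.5]
opening: 0.419
```

```bash
python3 - <<'E'
from h import *
s=env.state();print(s['eef_pos'],s['tcp_rot'],s['ft_force'],s['moment'])
c=cam('side');b=cv2.resize(c['frame'][190:290,190:320,::-1],None,fx=5.5,fy=5.5,interpolation=cv2.INTER_CUBIC);cv2.imwrite('pics/over2.png',b)
c=cam('top');b=cv2.resize(c['frame'][215:320,205:325,::-1],None,fx=5.5,fy=5.5,interpolation=cv2.INTER_CUBIC);cv2.imwrite('pics/over2t.png',b)
E
```

```text
[513.27186424  71.29342428  48.75611789] [ 3.1399582   0.00412313 -2.91574942] [-0.74944514  0.15913447 -3.5473618 ] [0.06567963 0.02161609 0.01199623]
```

View pics/over2.png

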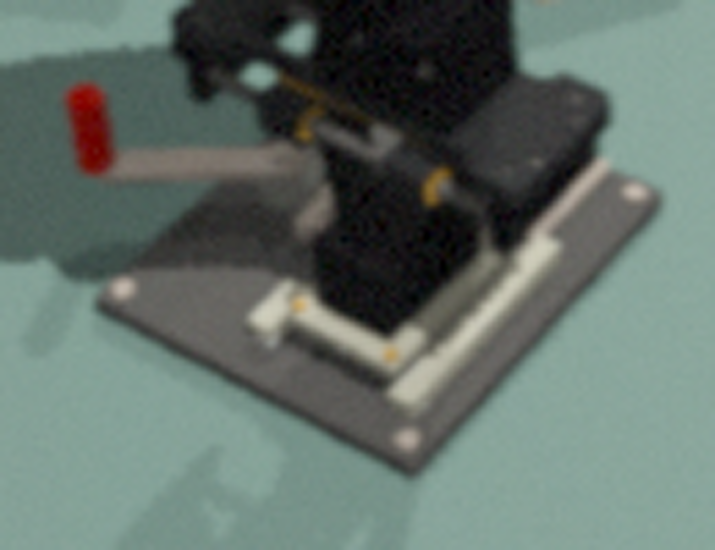

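View pics/over2t.png

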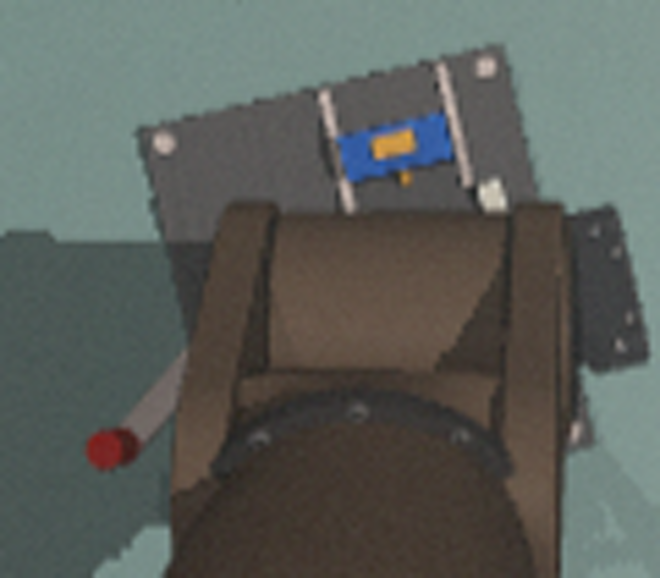

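```bash
python3 - <<'E'
from h import *
c=cam('side')
th=np.radians(13.6);R=np.array([[np.cos(th),-np.sin(th)],[np.sin(th),np.cos(th)]])
for z in(38,39.5,41):
  Q=np.array([ray(c,(x+.5)/5.5-.5+190,(y+.5)/5.5-.5+190,z)[:2] for x,y in[(300,303),(392,355)]])
  F=(Q-[535.4,112.8])@R;d=F[0]-F[1];print(z,F.round(1),F.mean(0).round(1),np.hypot(*d),np.degrees(np.arctan2(-d[0],d[1])))
s=env.state();print((s['eef_pos'][:2]-[534.2,111.5])@R)
E
```

```text
38 [[-70.   -8.3]
 [-72.2 -60.1]] [-71.1 -34.2] 51.87842332860902 -2.4378112032768136
39.5 [[-71.   -9.2]
 [-73.2 -60.9]] [-72.1 -35.1] 51.7917259070558 -2.437811203276795
41 [[-72.  -10.1]
 [-74.2 -61.8]] [-73.1 -36. ] 51.7050284855027 -2.4378112032768176
[-29.03889843 -34.07192733]
```

Both TCP and camera put the module about 4.5 mm too far in -y. I'll correct that, add a small yaw, and look again.

arm_command(
  deltas=[
    [[1, -0.01, 0.04, 0, 0.02], [1, 0, 0, 0, 0], [1, 0, 0, 0, 0]],
  ],
)

```text
t: 11.03
eef_pos: [513.6, 75.9, 51.7]
tcp_rot: [3.141, 0.009, -2.898]
ft_force: [-0.5, 0.1, -4.9]
opening: 0.422
```

```bash
python3 - <<'E'
from h import *
s=env.state();print(s['eef_pos'],s['tcp_rot'])
th=np.radians(13.5);R=np.array([[np.cos(th),-np.sin(th)],[np.sin(th),np.cos(th)]])
print((s['eef_pos'][:2]-[534.2,111.5])@R, np.degrees(s['tcp_rot'][2])+180)
c=cam('side');b=cv2.resize(c['frame'][225:275,225:300,::-1],None,fx=10,fy=10,interpolation=cv2.INTER_CUBIC);cv2.imwrite('pics/over3.png',b)
f=c['frame'].astype(int);w=f[...,0]-f[...,2]
def cen(u0,v0,r=2):
    vs,us=np.mgrid[v0-r:v0+r+1,u0-r:u0+r+1];ww=np.clip(w[v0-r:v0+r+1,u0-r:u0+r+1]-30,0,None);return (us*ww).sum()/ww.sum(),(vs*ww).sum()/ww.sum()
F=[]
for g in((244,244),(261,253)):
    p=cen(*g);p=cen(*np.round(p).astype(int));F.append((ray(c,*p,s['eef_pos'][2]-9.5)[:2]-[535.4,112.8])@R);print(p,F[-1])
d=F[0]-F[1];print((F[0]+F[1])/2,np.degrees(np.arctan2(-d[0],d[1])))
E
```

```text
[513.63538872  75.86994411  51.74949322] [ 3.1409731   0.00879575 -2.89807813]
[-28.3140808  -29.84488145] 13.952354692066052
(np.float64(242.8987854251012), np.float64(243.45344129554655)) [-71.29281842  -6.10206922]
(np.float64(259.9), np.float64(252.0818181818182)) [-70.96951977 -56.85828677]
[-71.13116909 -31.48017799] 0.36494834252198816
```

View pics/over3.png

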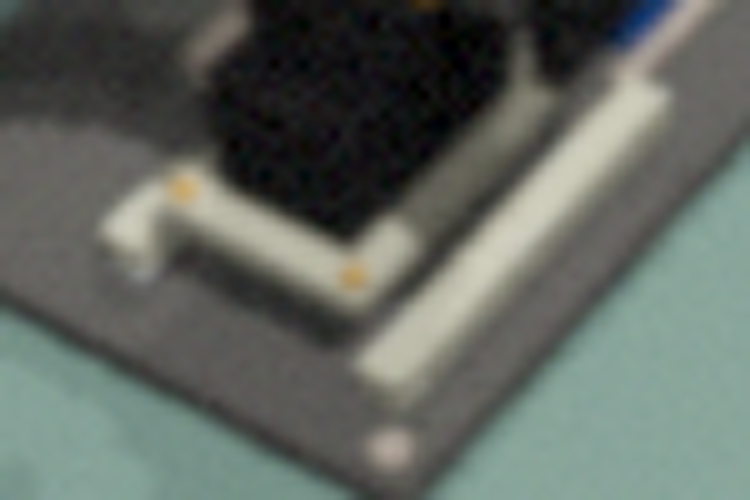

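The module sits centred at y ≈ -30 to -31.5 with a yaw error of about 0.4°. I'll lower it gently.

arm_command(
  deltas=[
    [[1, 0, 0.01, -0.03, -0.01], [1, 0, 0.005, -0.04, 0], [1, 0, 0.005, -0.04, 0], [1, 0, 0, -0.02, 0], [1, 0, 0, 0, 0]],
  ],
)

```text
t: 11.5
eef_pos: [513.9, 78.3, 38.1]
tcp_rot: [3.141, 0.01, -2.906]
ft_force: [-0.2, -0.1, -5.0]
opening: 0.421
```

```bash
cat > st.py <<'E'
from h import *
s=env.state();print(s['t'],s['eef_pos'].round(1),s['tcp_rot'].round(3),s['ft_force'].round(1),s['moment'].round(2))
th=np.radians(13.5);R=np.array([[np.cos(th),-np.sin(th)],[np.sin(th),np.cos(th)]])
print('fix',((s['eef_pos'][:2]-[534.2,111.5])@R).round(1), (np.degrees(s['tcp_rot'][2])%180).round(2),'F',(s['ft_force'][:2]@R).round(1))
E
python3 st.py
```

```text
11.5 [513.9  78.3  38.1] [ 3.141  0.01  -2.906] [-0.2 -0.1 -5. ] [ 0.03  0.06 -0.02]
fix [-27.5 -27.5] 13.47 F [-0.2 -0. ]
```

arm_command(
  deltas=[
    [[1, 0.005, -0.018, 0, 0], [1, 0, 0, -0.02, 0], [1, 0, 0, -0.02, 0], [1, 0, 0, -0.015, 0], [1, 0, 0, 0, 0]],
  ],
)

```text
t: 11.92
eef_pos: [514.2, 76.3, 32.1]
tcp_rot: [3.141, 0.01, -2.907]
ft_force: [-0.7, 0.5, -2.7]
opening: 0.42
```

```bash
python3 st.py
```

```text
11.9167 [514.2  76.3  32.1] [ 3.141  0.01  -2.907] [-0.7  0.5 -2.7] [0.25 0.04 0.01]
fix [-27.6 -29.5] 13.46 F [-0.5  0.6]
```

Contact is starting. I'll ease it down, release so the module sits flat, then regrip.

arm_command(
  deltas=[
    [[1, 0, 0, -0.008, 0], [1, 0, 0, 0, 0], [0.4, 0, 0, 0, 0], [0.4, 0, 0, 0, 0], [0.4, 0, 0, 0, 0], [0.4, 0, 0, 0, 0]],
  ],
)

```text
t: 12.42
eef_pos: [515.2, 76.3, 32.6]
tcp_rot: [-3.141, 0.013, -2.907]
ft_force: [0.1, 0.7, -0.8]
opening: 0.591
```

```bash
python3 st.py; python3 - <<'E'
from h import *
c=cam('side');b=cv2.resize(c['frame'][195:275,215:315,::-1],None,fx=7.5,fy=7.5,interpolation=cv2.INTER_CUBIC);cv2.imwrite('pics/in.png',b)
E
```

```text
12.4167 [515.2  76.3  32.6] [-3.141  0.013 -2.907] [ 0.1  0.7 -0.8] [ 0.03 -0.    0.04]
fix [-26.7 -29.8] 13.47 F [0.2 0.7]
```

View pics/in.png

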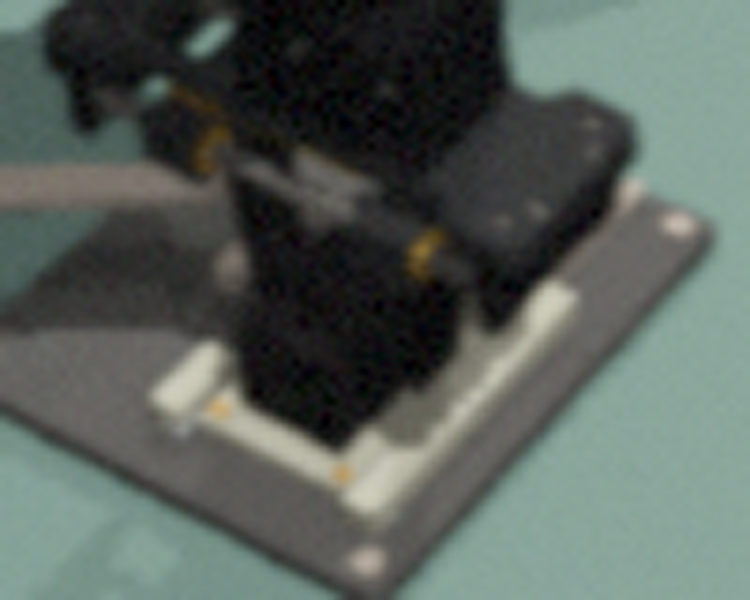

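It's seated flat between the walls. Regripping to slide it.

arm_command(
  deltas=[
    [[1, 0, 0, 0, 0], [1, 0, 0, 0, 0], [1, 0, 0, 0, 0], [1, 0, 0, 0, 0], [1, 0, 0, 0, 0]],
  ],
)

```text
t: 12.88
eef_pos: [515.4, 76.3, 32.6]
tcp_rot: [-3.141, 0.013, -2.907]
ft_force: [0.4, 0.4, 0.2]
opening: 0.416
```

arm_command(
  deltas=[
    [[1, 0.01, 0.002, 0, 0], [1, 0.02, 0.005, 0, 0], [1, 0.02, 0.005, 0, 0], [1, 0.02, 0.005, 0, 0], [1, 0.02, 0.005, 0, 0], [1, 0.01, 0.002, 0, 0], [1, 0, 0, 0, 0]],
  ],
)

```text
t: 13.47
eef_pos: [517.7, 77.3, 33.3]
tcp_rot: [3.14, -0.004, -2.906]
ft_force: [1.4, -0.5, -2.0]
opening: 0.42
```

```bash
python3 st.py
```

```text
13.4667 [517.7  77.3  33.3] [ 3.14  -0.004 -2.906] [ 1.4 -0.5 -2. ] [ 0.01 -0.32  0.01]
fix [-24.  -29.4] 13.49 F [ 1.2 -0.8]
```

arm_command(
  deltas=[
    [[1, 0.03, 0.007, 0, 0], [1, 0.03, 0.007, -0.003, 0], [1, 0.03, 0.007, -0.003, 0], [1, 0.02, 0.005, 0, 0], [1, 0, 0, 0, 0]],
  ],
)

```text
t: 13.88
eef_pos: [522.9, 79.1, 33.8]
tcp_rot: [3.138, -0.018, -2.906]
ft_force: [0.2, 0.3, -2.9]
opening: 0.418
```

```bash
python3 st.py
```

```text
13.8833 [522.9  79.1  33.8] [ 3.138 -0.018 -2.906] [ 0.2  0.3 -2.9] [ 0.12 -0.21  0.01]
fix [-18.6 -28.8] 13.52 F [0.3 0.3]
```

The tool tilts as it drags the gripped module. I'll release and push from behind on the sink's end with closed fingers instead.

arm_command(
  deltas=[
    [[0.4, 0, 0, 0, 0], [0.4, 0, 0, 0, 0], [0.4, 0, 0, 0, 0], [0.4, 0, 0, 0, 0], [0.4, 0, 0, 0.08, 0], [0.4, 0, 0, 0.12, 0], [0.4, 0, 0, 0.15, 0], [0.6, 0, 0, 0.12, 0], [1, 0, 0, 0, 0]],
  ],
)

```text
t: 14.63
eef_pos: [523.8, 79.4, 83.3]
tcp_rot: [3.138, -0.017, -2.906]
ft_force: [-0.1, 0.6, 0.4]
opening: 0.513
```

arm_command(
  deltas=[
    [[1, -0.15, -0.035, 0, 0], [1, -0.15, -0.035, 0, 0], [1, -0.15, -0.035, 0, 0], [1, -0.1, -0.023, 0, 0], [1, 0, 0, 0, 0], [1, 0, 0, 0, 0], [1, 0, 0, 0, 0]],
  ],
)

```text
t: 15.22
eef_pos: [468.1, 66.4, 84.1]
tcp_rot: [3.139, -0.012, -2.906]
ft_force: [-0.1, -0.4, -1.5]
opening: 0.035
```

```bash
python3 st.py; python3 - <<'E'
from h import *
c=cam('side');b=cv2.resize(c['frame'][150:285,190:320,::-1],None,fx=4.4,fy=4.4,interpolation=cv2.INTER_CUBIC);cv2.imwrite('pics/beh.png',b)
E
```

```text
15.2167 [468.1  66.4  84.1] [ 3.139 -0.012 -2.906] [-0.1 -0.4 -1.5] [ 0.02 -0.02  0.05]
fix [-74.8 -28.5] 13.52 F [-0.2 -0.4]
```

View pics/beh.png

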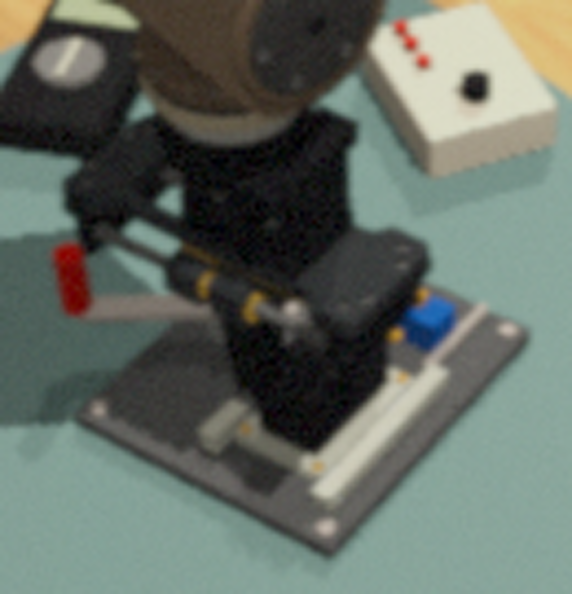

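arm_command(
  deltas=[
    [[1, 0, -0.01, -0.1, 0], [1, 0, 0, -0.1, 0], [1, 0, 0, -0.1, 0], [1, 0, 0, -0.1, 0], [1, 0, 0, -0.06, 0], [1, 0, 0, -0.03, 0], [1, 0, 0, 0, 0]],
  ],
)

```text
t: 15.85
eef_pos: [473.2, 66.0, 32.6]
tcp_rot: [3.14, -0.008, -2.905]
ft_force: [-0.3, -0.1, -0.1]
opening: 0.003
```

```bash
python3 st.py
```

```text
15.85 [473.2  66.   32.6] [ 3.14  -0.008 -2.905] [-0.3 -0.1 -0.1] [ 0.03 -0.    0.  ]
fix [-69.9 -30. ] 13.57 F [-0.4 -0.1]
```

arm_command(
  deltas=[
    [[1, 0.02, 0.005, 0, 0], [1, 0.02, 0.005, 0, 0], [1, 0.02, 0.005, 0, 0], [1, 0.02, 0.005, 0, 0], [1, 0.02, 0.005, 0, 0], [1, 0.02, 0.005, 0, 0]],
  ],
)

```text
t: 16.35
eef_pos: [484.6, 69.3, 33.5]
tcp_rot: [3.139, -0.012, -2.905]
ft_force: [-2.0, -0.4, -1.8]
opening: 0.004
```

```bash
python3 st.py
```

```text
16.35 [484.6  69.3  33.5] [ 3.139 -0.012 -2.905] [-2.  -0.4 -1.8] [-0.05  0.38 -0.04]
fix [-58.1 -29.5] 13.58 F [-2.   0.1]
```

arm_command(
  deltas=[
    [[1, 0.02, 0.005, -0.003, 0], [1, 0.02, 0.005, -0.003, 0], [1, 0.02, 0.004, -0.003, 0], [1, 0.015, 0.003, -0.003, 0]],
  ],
)

```text
t: 16.68
eef_pos: [492.9, 71.2, 32.5]
tcp_rot: [3.139, -0.012, -2.904]
ft_force: [-7.1, -1.5, 7.1]
opening: 0.004
```

```bash
python3 st.py
```

```text
16.6833 [492.9  71.2  32.5] [ 3.139 -0.012 -2.904] [-7.1 -1.5  7.1] [-0.33  1.2  -0.02]
fix [-49.6 -29.5] 13.59 F [-7.2  0.2]
```

Force rose to 7 N, so I'll stop and look.

arm_command(
  deltas=[
    [[1, 0, 0, 0, 0]],
  ],
)

```text
t: 16.77
eef_pos: [493.0, 71.3, 32.5]
tcp_rot: [3.139, -0.012, -2.904]
ft_force: [-3.5, -1.4, 2.4]
opening: 0.009
```

```bash
python3 st.py; python3 - <<'E'
from h import *
c=cam('side');b=cv2.resize(c['frame'][195:275,215:315,::-1],None,fx=7.5,fy=7.5,interpolation=cv2.INTER_CUBIC);cv2.imwrite('pics/p1.png',b)
c=cam('top');b=cv2.resize(c['frame'][215:300,240:325,::-1],None,fx=7,fy=7,interpolation=cv2.INTER_CUBIC);cv2.imwrite('pics/p1t.png',b)
E
```

```text
16.7667 [493.   71.3  32.5] [ 3.139 -0.012 -2.904] [-3.5 -1.4  2.4] [-0.15  0.46 -0.03]
fix [-49.5 -29.5] 13.59 F [-3.8 -0.5]
```

View pics/p1.png

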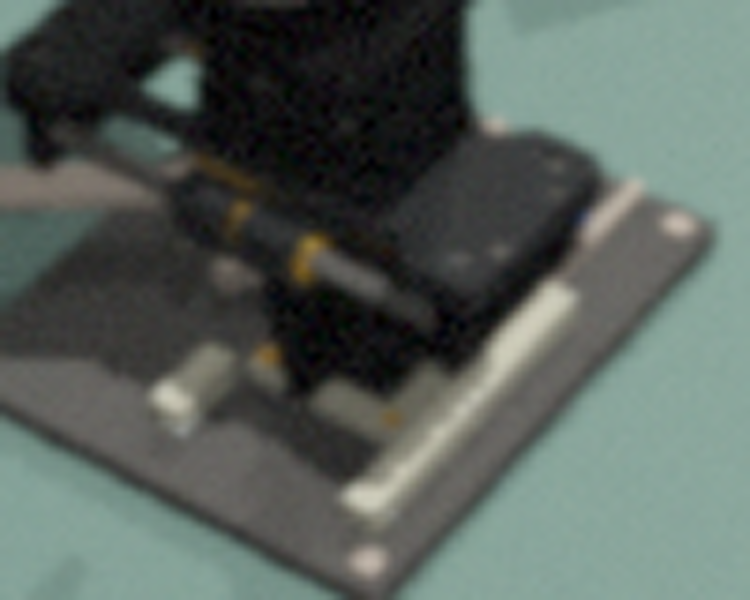

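View pics/p1t.png

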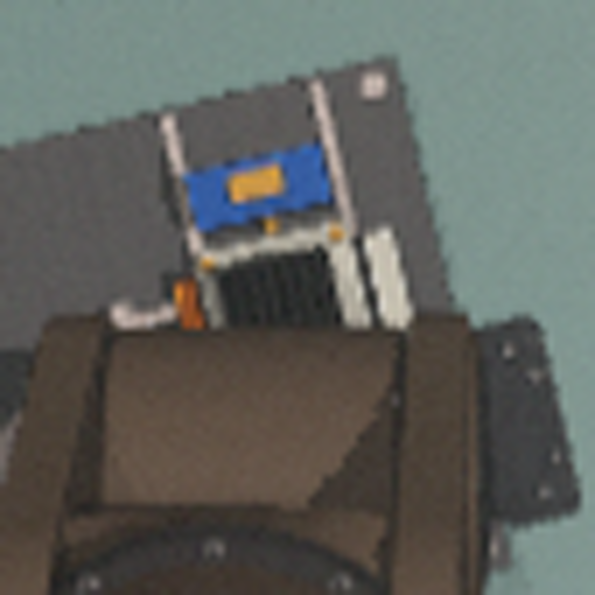

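The top view shows the module's front edge just short of the blue block, with the pin visible at (270,225) in the crop and the front screws at (207,263) and (336,232). Computing the gap.

```bash
python3 - <<'E'
from h import *
c=cam('top')
th=np.radians(13.5);R=np.array([[np.cos(th),-np.sin(th)],[np.sin(th),np.cos(th)]])
O=[533.1,110.2]
for x,y,z in[(207,263,21),(336,232,21),(270,226,17),(200,235,36),(328,203,36)]:
  print((ray(c,(x+.5)/7-.5+240,(y+.5)/7-.5+215,z)[:2]-O)@R)
E
```

```text
[38.19442005 -3.97021649]
[ 38.42397418 -53.97362121]
[ 46.66078784 -29.96110858]
[47.93528695 -5.11512155]
[ 48.61717206 -54.27588412]
```

About 5 mm remains. I'll push in small steps with no downward component.

arm_command(
  deltas=[
    [[1, 0.012, 0.003, 0, 0], [1, 0.012, 0.003, 0, 0]],
  ],
)

```text
t: 17.08
eef_pos: [494.9, 71.8, 32.5]
tcp_rot: [3.139, -0.013, -2.904]
ft_force: [-4.4, -0.4, 2.3]
opening: 0.009
```

```bash
python3 st.py
```

```text
17.0833 [494.9  71.8  32.5] [ 3.139 -0.013 -2.904] [-4.4 -0.4  2.3] [-0.2   0.63 -0.01]
fix [-47.5 -29.4] 13.58 F [-4.4  0.6]
```

arm_command(
  deltas=[
    [[1, 0.01, 0.002, 0.002, 0], [1, 0.01, 0.002, 0.002, 0]],
  ],
)

```text
t: 17.25
eef_pos: [497.1, 72.3, 32.8]
tcp_rot: [3.139, -0.013, -2.904]
ft_force: [-2.5, 0.2, -1.4]
opening: 0.005
```

```bash
python3 st.py
```

```text
17.25 [497.1  72.3  32.8] [ 3.139 -0.013 -2.904] [-2.5  0.2 -1.4] [-0.08  0.42 -0.04]
fix [-45.2 -29.5] 13.59 F [-2.3  0.7]
```

arm_command(
  deltas=[
    [[1, 0.006, 0.001, 0.001, 0]],
  ],
)

```text
t: 17.33
eef_pos: [498.0, 72.4, 32.9]
tcp_rot: [3.139, -0.012, -2.905]
ft_force: [-3.4, 0.2, -0.7]
opening: 0.005
```

arm_command(
  deltas=[
    [[1, 0.006, 0.001, 0.001, 0]],
  ],
)

```text
t: 17.42
eef_pos: [498.8, 72.5, 33.0]
tcp_rot: [3.139, -0.012, -2.905]
ft_force: [-2.8, -0.3, -0.7]
opening: 0.004
```

```bash
python3 st.py
```

```text
17.4167 [498.8  72.5  33. ] [ 3.139 -0.012 -2.905] [-2.8 -0.3 -0.7] [-0.05  0.46  0.05]
fix [-43.6 -29.6] 13.58 F [-2.8  0.3]
```

arm_command(
  deltas=[
    [[1, 0.006, 0.001, 0.001, 0]],
  ],
)

```text
t: 17.5
eef_pos: [499.5, 72.7, 33.1]
tcp_rot: [3.139, -0.012, -2.904]
ft_force: [-2.8, -0.8, -0.4]
opening: 0.006
```

arm_command(
  deltas=[
    [[1, 0.006, 0.001, 0.001, 0]],
  ],
)

```text
t: 17.58
eef_pos: [499.7, 72.8, 33.1]
tcp_rot: [3.139, -0.013, -2.904]
ft_force: [-6.5, -0.6, 1.5]
opening: 0.003
```

arm_command(
  deltas=[
    [[1, 0.005, 0.001, 0, 0]],
  ],
)

```text
t: 17.67
eef_pos: [499.6, 72.9, 33.0]
tcp_rot: [3.138, -0.015, -2.904]
ft_force: [-6.2, -0.9, 1.1]
opening: 0.004
```

```bash
python3 st.py; python3 - <<'E'
from h import *
c=cam('top');b=cv2.resize(c['frame'][215:300,240:325,::-1],None,fx=7,fy=7,interpolation=cv2.INTER_CUBIC);cv2.imwrite('pics/p2t.png',b)
E
```

```text
17.6667 [499.6  72.9  33. ] [ 3.138 -0.015 -2.904] [-6.2 -0.9  1.1] [-0.1   0.97  0.09]
fix [-42.7 -29.4] 13.59 F [-6.2  0.6]
```

View pics/p2t.png

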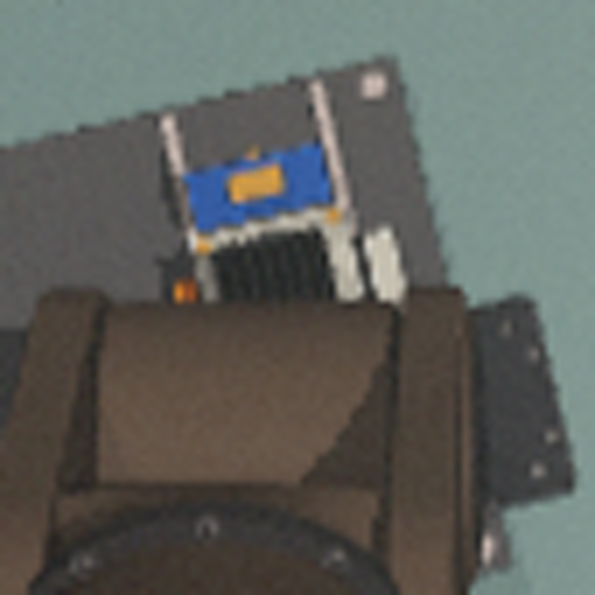

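The module stopped moving and force rose to 6.5 N. The pin tail now sticks out behind the block at (253,152) in the crop, so the module is home. I'll back off and plan the lever arc.

arm_command(
  deltas=[
    [[1, -0.06, -0.015, 0, 0], [1, -0.1, -0.025, 0, 0], [1, -0.04, -0.01, 0.05, 0], [1, 0, 0, 0.12, 0], [1, 0, 0, 0.15, 0], [1, 0, 0, 0.15, 0], [1, 0, 0, 0.15, 0], [1, 0, 0.03, 0.1, 0], [1, -0.06, 0.15, 0, 0.1], [1, -0.08, 0.2, 0, 0.12], [1, -0.08, 0.2, 0, 0.12], [1, -0.06, 0.2, 0, 0.12]],
  ],
)

```text
t: 18.72
eef_pos: [450.2, 144.0, 113.4]
tcp_rot: [-3.14, -0.001, -2.539]
ft_force: [0.2, -0.1, 0.0]
opening: -0.0
```

```bash
python3 st.py; python3 - <<'E'
from h import *
for c in np.arange(0.2,2.0,0.15):
    a=np.radians(148.5)-c;u=np.array([np.cos(a),np.sin(a)]);t=np.array([np.sin(a),-np.cos(a)])
    print(c.round(2),([526.2,166.1]+90*u-21*t).round(0),'yaw',(180+np.degrees(a)-90).round(0),'knob',([526.2,166.1]+90*u).round(0))
c=cam('top');b=cv2.resize(c['frame'][200:330,200:330,::-1],None,fx=4.5,fy=4.5,interpolation=cv2.INTER_CUBIC);cv2.imwrite('pics/q.png',b)
E
```

```text
18.7167 [450.2 144.  113.4] [-3.140e+00 -1.000e-03 -2.539e+00] [ 0.2 -0.1  0. ] [ 0.01  0.09 -0.01]
fix [-74.1  51.2] 34.54 F [ 0.2 -0.1]
0.2 [446. 212.] yaw 227.0 knob [460. 227.]
0.35 [454. 224.] yaw 218.0 knob [470. 237.]
0.5 [463. 234.] yaw 210.0 knob [481. 244.]
0.65 [474. 242.] yaw 201.0 knob [494. 250.]
0.8 [486. 249.] yaw 193.0 knob [506. 254.]
0.95 [499. 254.] yaw 184.0 knob [520. 256.]
1.1 [512. 257.] yaw 175.0 knob [533. 256.]
1.25 [526. 259.] yaw 167.0 knob [547. 254.]
1.4 [540. 257.] yaw 158.0 knob [559. 250.]
1.55 [553. 254.] yaw 150.0 knob [572. 244.]
1.7 [566. 249.] yaw 141.0 knob [583. 236.]
1.85 [578. 242.] yaw 133.0 knob [593. 227.]
```

View pics/q.png

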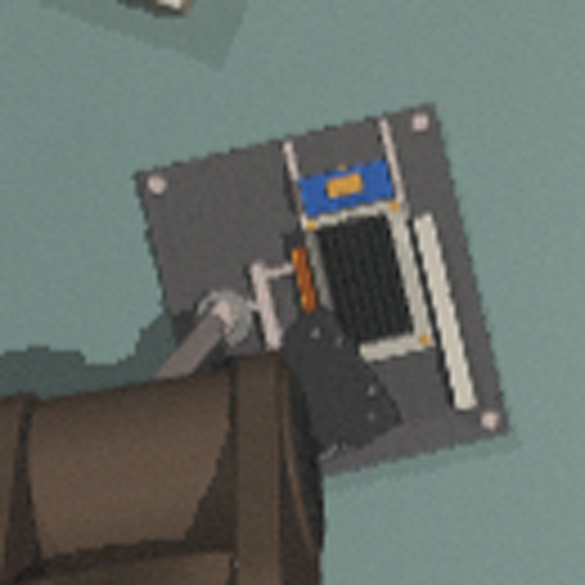

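The module is square against the block. Next I move behind the knob and turn.

arm_command(
  deltas=[
    [[1, -0.04, 0.12, 0, 0.1], [1, -0.05, 0.15, 0, 0.1], [1, -0.03, 0.15, 0, 0.1], [1, 0, 0.08, 0, 0], [1, 0, 0, 0, 0]],
  ],
)

```text
t: 19.18
eef_pos: [436.0, 199.0, 116.1]
tcp_rot: [-3.138, 0.005, -2.285]
ft_force: [0.2, -0.7, -0.7]
opening: 0.004
```

arm_command(
  deltas=[
    [[1, -0.02, -0.02, -0.1, 0], [1, 0, 0, -0.12, 0], [1, 0, 0, -0.12, 0], [1, 0, 0, -0.12, 0], [1, 0, 0, -0.12, 0], [1, 0, 0, -0.05, 0], [1, 0, 0, 0, 0]],
  ],
)

```text
t: 19.77
eef_pos: [436.0, 193.7, 52.8]
tcp_rot: [-3.134, 0.01, -2.305]
ft_force: [0.4, -0.3, -0.4]
opening: 0.004
```

```bash
python3 st.py; python3 - <<'E'
from h import *
c=cam('side');b=cv2.resize(c['frame'][150:270,160:300,::-1],None,fx=5,fy=5,interpolation=cv2.INTER_CUBIC);cv2.imwrite('pics/k.png',b)
E
```

```text
19.7667 [436.  193.7  52.8] [-3.134  0.01  -2.305] [ 0.4 -0.3 -0.4] [0.06 0.08 0.01]
fix [-76.3 102.8] 47.92 F [ 0.4 -0.4]
```

View pics/k.png

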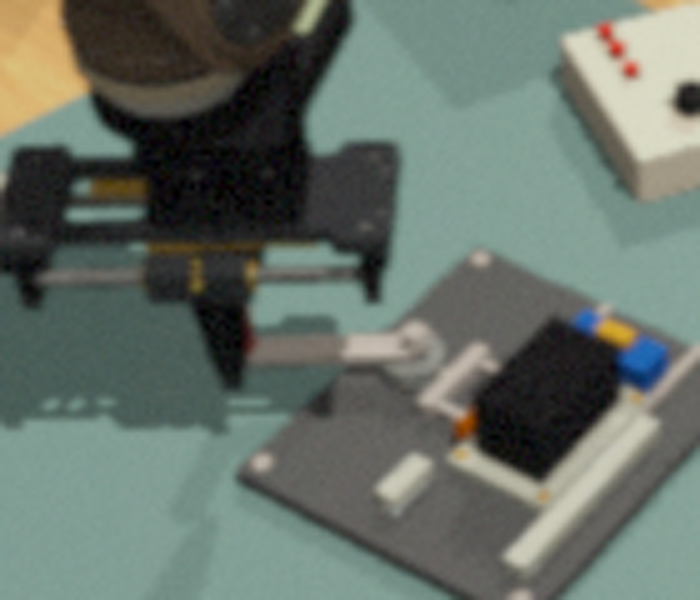

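The closed fingers stand just behind the knob, which is hidden behind them at (245,335). Starting the arc.

arm_command(
  deltas=[
    [[1, 0.02, 0.04, -0.02, 0], [1, 0.02, 0.04, -0.03, 0], [1, 0.02, 0.04, -0.02, 0], [1, 0.03, 0.04, 0, -0.02]],
  ],
)

```text
t: 20.15
eef_pos: [446.5, 210.3, 47.6]
tcp_rot: [-3.133, 0.012, -2.324]
ft_force: [-0.9, -0.1, -1.4]
opening: 0.005
```

arm_command(
  deltas=[
    [[1, 0.04, 0.06, 0, -0.09], [1, 0.04, 0.06, 0, -0.09], [1, 0.045, 0.05, 0, -0.09], [1, 0.045, 0.05, 0, -0.09]],
  ],
)

```text
t: 20.48
eef_pos: [462.8, 233.5, 47.6]
tcp_rot: [-3.133, 0.007, -2.62]
ft_force: [-2.6, -4.9, 1.1]
opening: 0.001
```

```bash
python3 st.py
```

```text
20.4833 [462.8 233.5  47.6] [-3.133  0.007 -2.62 ] [-2.6 -4.9  1.1] [-0.86  0.48 -0.03]
fix [-41.  135.3] 29.9 F [-3.7 -4.2]
```

arm_command(
  deltas=[
    [[1, 0.06, 0.045, 0, -0.09], [1, 0.06, 0.045, 0, -0.09], [1, 0.065, 0.04, 0, -0.09], [1, 0.065, 0.035, 0, -0.09]],
  ],
)

```text
t: 20.82
eef_pos: [484.3, 250.2, 47.3]
tcp_rot: [-3.131, -0.006, -2.919]
ft_force: [-5.8, -7.0, 3.0]
opening: 0.004
```

```bash
python3 st.py
```

```text
20.8167 [484.3 250.2  47.3] [-3.131 -0.006 -2.919] [-5.8 -7.   3. ] [-1.17  0.89 -0.07]
fix [-16.1 146.5] 12.78 F [-7.3 -5.5]
```

arm_command(
  deltas=[
    [[1, 0.075, 0.015, 0, -0.09], [1, 0.075, 0.015, 0, -0.09], [1, 0.08, 0.015, 0, -0.09], [1, 0.08, 0.01, 0, -0.09]],
  ],
)

```text
t: 21.15
eef_pos: [509.9, 258.3, 47.3]
tcp_rot: [-3.128, -0.02, 3.065]
ft_force: [-7.7, -3.0, 3.6]
opening: 0.003
```

```bash
python3 st.py;  python3 - <<'E'
from h import *
c=cam('side');b=cv2.resize(c['frame'][150:270,160:300,::-1],None,fx=5,fy=5,interpolation=cv2.INTER_CUBIC);cv2.imwrite('pics/k2.png',b)
E
```

```text
21.15 [509.9 258.3  47.3] [-3.128 -0.02   3.065] [-7.7 -3.   3.6] [-0.43  1.28 -0.05]
fix [ 10.6 148.5] 175.62 F [-8.2 -1.2]
```

View pics/k2.png

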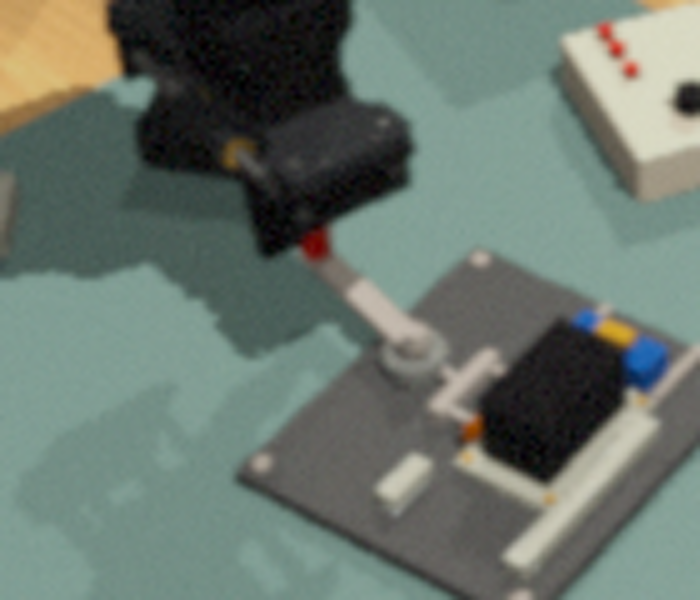

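The lever follows, with the knob at (315,243) in the crop. Continuing.

arm_command(
  deltas=[
    [[1, 0.08, -0.005, 0, -0.09], [1, 0.08, -0.01, 0, -0.09], [1, 0.08, -0.015, 0, -0.09], [1, 0.075, -0.02, 0, -0.09]],
  ],
)

```text
t: 21.53
eef_pos: [538.6, 258.5, 47.4]
tcp_rot: [-3.128, -0.029, 2.764]
ft_force: [-5.3, 4.1, 0.4]
opening: 0.004
```

```bash
python3 st.py
```

```text
21.5333 [538.6 258.5  47.4] [-3.128 -0.029  2.764] [-5.3  4.1  0.4] [ 0.83  0.8  -0.02]
fix [ 38.6 141.9] 158.36 F [-4.2  5.2]
```

Next stop is c ≈ 1.7, at (566, 249).

arm_command(
  deltas=[
    [[1, 0.075, -0.025, 0, -0.09], [1, 0.07, -0.03, 0, -0.09], [1, 0.065, -0.035, 0, -0.09], [1, 0.06, -0.035, 0, -0.09]],
  ],
)

```text
t: 21.87
eef_pos: [565.2, 250.5, 47.6]
tcp_rot: [-3.128, -0.032, 2.465]
ft_force: [-0.0, 1.7, -0.4]
opening: 0.004
```

```bash
python3 st.py;  python3 - <<'E'
from h import *
c=cam('side');b=cv2.resize(c['frame'][150:270,180:320,::-1],None,fx=5,fy=5,interpolation=cv2.INTER_CUBIC);cv2.imwrite('pics/k3.png',b)
E
```

```text
21.8667 [565.2 250.5  47.6] [-3.128 -0.032  2.465] [-0.   1.7 -0.4] [ 0.22  0.12 -0.04]
fix [ 62.6 127.9] 141.25 F [0.4 1.7]
```

View pics/k3.png

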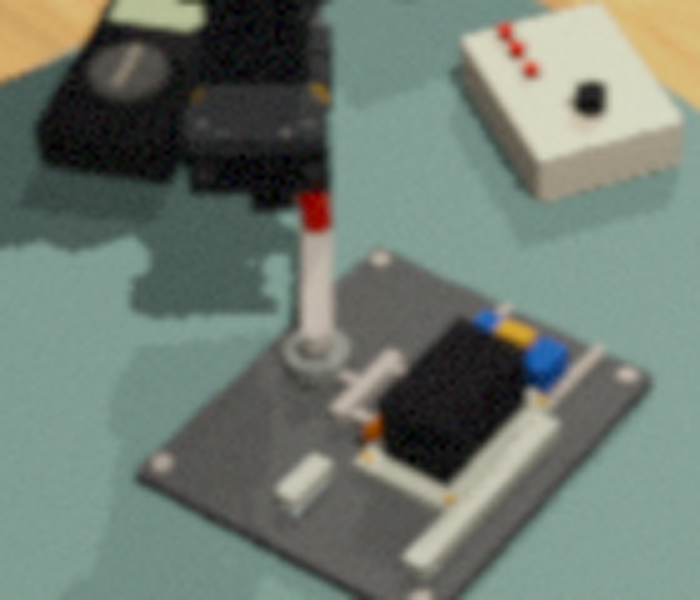

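The lever is near center and the force has dropped. I'll nudge it over.

arm_command(
  deltas=[
    [[1, 0.06, -0.035, 0, -0.08], [1, 0.05, -0.035, 0, -0.08]],
  ],
)

```text
t: 22.08
eef_pos: [577.2, 244.0, 47.8]
tcp_rot: [-3.128, -0.032, 2.333]
ft_force: [-0.0, -0.9, 0.0]
opening: 0.005
```

```bash
python3 st.py;  python3 - <<'E'
from h import *
c=cam('side');b=cv2.resize(c['frame'][150:270,180:320,::-1],None,fx=5,fy=5,interpolation=cv2.INTER_CUBIC);cv2.imwrite('pics/k4.png',b)
E
```

```text
22.0833 [577.2 244.   47.8] [-3.128 -0.032  2.333] [-0.  -0.9  0. ] [-0.03 -0.02  0.04]
fix [ 72.7 118.8] 133.7 F [-0.2 -0.9]
```

View pics/k4.png

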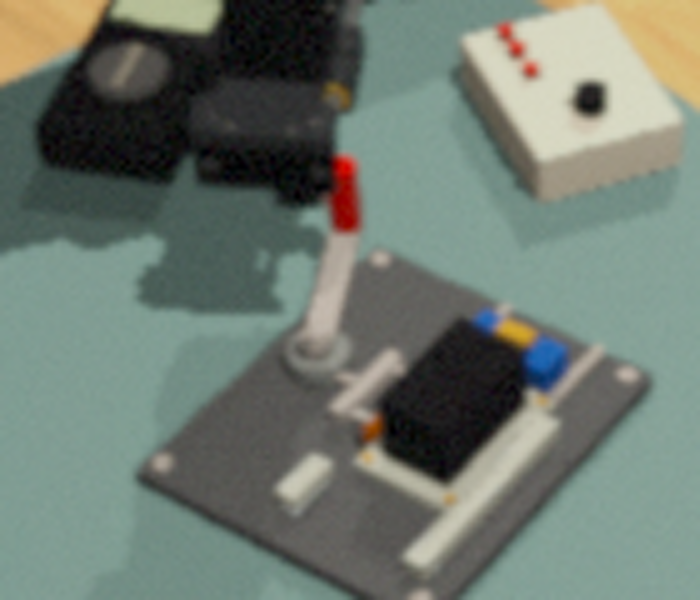

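The lever snapped away from the fingers. I'll back off, rise and clear the view.

arm_command(
  deltas=[
    [[1, -0.06, 0.04, 0, 0], [1, -0.08, 0.05, 0.02, 0], [1, 0, 0, 0.12, 0], [1, 0, 0, 0.15, 0], [1, 0, 0, 0.15, 0], [1, 0, 0, 0.15, 0], [1, -0.1, 0.1, 0.15, 0], [1, -0.15, 0.15, 0.1, 0], [1, -0.2, 0.2, 0, 0], [1, -0.2, 0.2, 0, 0], [1, -0.15, 0.15, 0, 0], [1, 0, 0, 0, 0]],
  ],
)

```text
t: 23.13
eef_pos: [473.6, 340.2, 145.8]
tcp_rot: [-3.133, -0.03, 2.353]
ft_force: [-0.0, -0.4, -0.2]
opening: 0.003
```

```bash
python3 st.py;  python3 - <<'E'
from h import *
c=cam('top');b=cv2.resize(c['frame'][205:325,205:335,::-1],None,fx=5.5,fy=5.5,interpolation=cv2.INTER_CUBIC);cv2.imwrite('pics/e.png',b)
f=c['frame'].astype(int);m=(f[...,0]>130)&(f[...,1]<80)&(f[...,2]<80);m[:190]=0;m[320:]=0;m[:,:190]=0;m[:,260:]=0
vs,us=np.nonzero(m);p=ray(c,us.mean(),vs.mean(),74)[:2];th=np.radians(13.5);R=np.array([[np.cos(th),-np.sin(th)],[np.sin(th),np.cos(th)]])
v=(p-[533.1,110.2])@R-[5,55];print(us.mean(),vs.mean(),'knob r',np.hypot(*v),'cam',np.radians(135)-np.arctan2(v[1],v[0]))
cam('side','e_s.png')
E
```

```text
23.1333 [473.6 340.2 145.8] [-3.133 -0.03   2.353] [-0.  -0.4 -0.2] [-0.   -0.04  0.01]
fix [ -5.5 236.5] 134.84 F [-0.1 -0.4]
230.88571428571427 237.88571428571427 knob r 89.93908134359305 cam 2.1021319829349077
```

View pics/e.png

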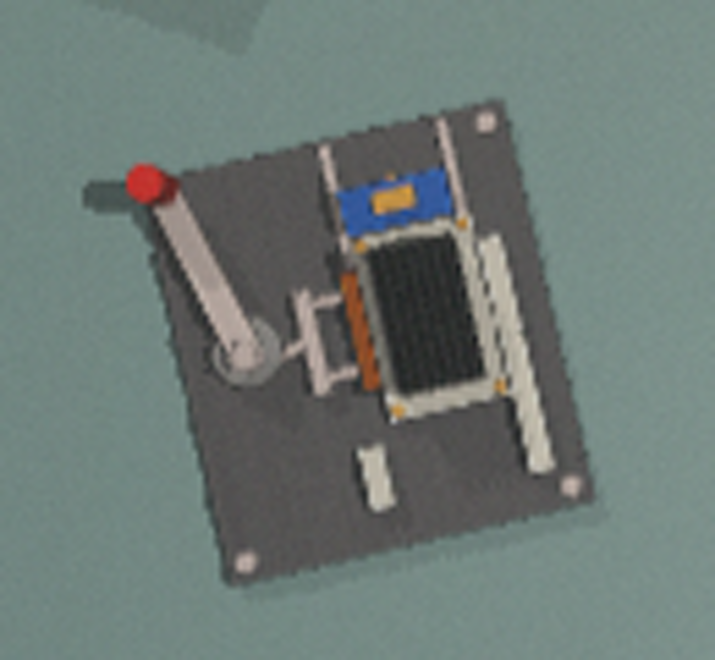

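View pics/e_s.png

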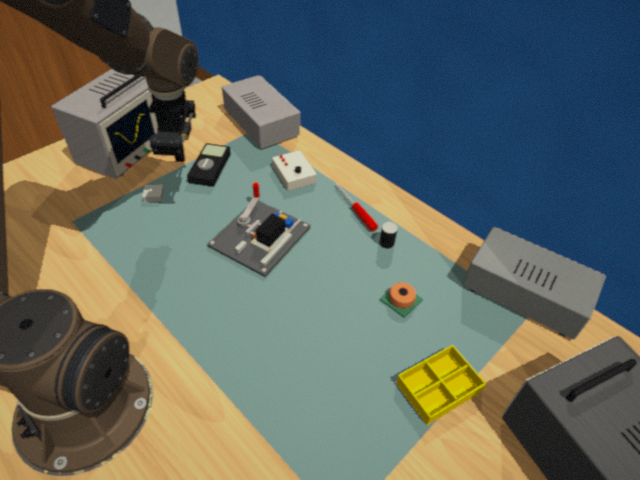

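Cam reads 2.10 at knob radius 89.9, so the lever is fully over. Next I check the module against the block and the wall.

```bash
python3 - <<'E'
from h import *
c=cam('top')
th=np.radians(13.5);R=np.array([[np.cos(th),-np.sin(th)],[np.sin(th),np.cos(th)]])
f=c['frame'].astype(int);w=f[...,0]-f[...,2]
F=[]
for x,y in[(361,246),(463,224),(501,386),(399,411)]:
  u,v=(x+.5)/5.5-.5+205,(y+.5)/5.5-.5+205
  u0,v0=round(u),round(v);vs,us=np.mgrid[v0-2:v0+3,u0-2:u0+3];ww=np.clip(w[v0-2:v0+3,u0-2:u0+3]-30,0,None)
  F.append((ray(c,(us*ww).sum()/ww.sum(),(vs*ww).sum()/ww.sum(),21)[:2]-[533.1,110.2])@R)
F=np.array(F);print(F.round(1),F.mean(0).round(1))
d=F[0]+F[1]-F[2]-F[3];print('yaw',np.degrees(np.arctan2(d[1],d[0])))
# wall inner-face and jaw edges along fixture y, at x=0
for x in(0,-20):
  for y in np.arange(-72,10,2.0):
    z=24;X=np.append(R@[x,y]+[533.1,110.2],z);u,v=proj(c,X);px=cv2.getRectSubPix(c['frame'],(1,1),(float(u),float(v)))[0,0];print(int(y),px.tolist(),end=' ')
  print()
E
```

```text
[[ 44.6  -8. ]
 [ 44.4 -58.1]
 [-35.8 -58.3]
 [-35.8  -8. ]] [  4.3 -33.1]
yaw 0.0757023435002886
-72 [188, 184, 170] -70 [186, 181, 166] -68 [184, 180, 164] -66 [173, 170, 156] -64 [135, 133, 123] -62 [119, 117, 109] -60 [162, 157, 146] -58 [166, 162, 149] -56 [162, 158, 145] -54 [133, 130, 119] -52 [47, 51, 47] -50 [46, 49, 47] -48 [45, 49, 47] -46 [40, 45, 44] -44 [46, 46, 48] -42 [45, 44, 45] -40 [42, 43, 42] -38 [42, 45, 42] -36 [44, 47, 47] -34 [41, 45, 45] -32 [42, 44, 45] -30 [47, 48, 48] -28 [39, 43, 43] -26 [44, 46, 45] -24 [46, 46, 46] -22 [42, 43, 43] -20 [42, 44, 44] -18 [47, 48, 47] -16 [46, 47, 46] -14 [39, 42, 41] -12 [50, 50, 49] -10 [79, 78, 74] -8 [108, 106, 99] -6 [112, 109, 101] -4 [88, 75, 66] -2 [108, 68, 47] 0 [138, 76, 43] 2 [136, 76, 41] 4 [117, 74, 47] 6 [85, 66, 54] 8 [63, 63, 63] 
-72 [188, 184, 170] -70 [186, 181, 167] -68 [179, 174, 161] -66 [170, 165, 152] -64 [129, 127, 117] -62 [132, 129, 119] -60 [159, 155, 143] -58 [167, 161, 149] -56 [167, 163, 150] -54 [126, 125, 115] -52 [71, 71, 68] -50 [52, 53, 53] -48 [45, 47, 45] -46 [42, 44, 43] -44 [45, 46, 47] -42 [46, 46, 48] -40 [41, 43, 43] -38 [43, 46, 45] -36 [47, 49, 49] -34 [37, 41, 40] -32 [45, 47, 45] -30 [49, 50, 49] -28 [48, 49, 47] -26 [46, 50, 47] -24 [47, 50, 47] -22 [44, 45, 44] -20 [41, 41, 40] -18 [48, 49, 50] -16 [45, 47, 47] -14 [44, 47, 45] -12 [51, 53, 53] -10 [76, 74, 71] -8 [99, 96, 90] -6 [109, 106, 97] -4 [104, 95, 86] -2 [131, 81, 55] 0 [139, 77, 45] 2 [136, 76, 43] 4 [129, 76, 44] 6 [70, 58, 50] 8 [51, 53, 53]
```

```bash
python3 -c "
from cell import env
print(env.job_done()); print(env.state()['t'])"
```

```text
the job is handed in; nothing more can be done
None
the job is handed in; nothing more can be done
```

The module is fully home against the blue stop block and clamped against the fixed wall. I let go of everything and handed the job in at about 23 s of the 72 s allowed; no verdict is reported.

**How it went:** I picked up the module by its sink and lowered it into the channel. Sliding it while gripped made the tool tilt, so I released it. I then pushed it home with closed fingers on the end of the sink. I pushed the knob round its arc the same way until it snapped over, then backed away.

**Last checks:**

| Check | Result |
|---|---|
| Module along the channel | Centre at fixture x = 4.3 mm, front edge at about 49.3 mm, matching the block face seen at 48.5–49.5 mm |
| Module across the channel | y = -33.1 mm, where touching the wall would be -33; yaw error 0.1° |
| Push at the stop | Stopped moving at about 6.5 N, the highest reading there |
| Pin | Tail stands out behind the block, so it is pressed in |
| Lever | Camera gives 2.10 rad, at its hard stop |
| Force on the lever | No reading above 10 N |
| Other things on the bench | Look undisturbed in the last side view; positions not measured |

**What disagreed or was not measured:**
- The two cameras differed by 2–3 mm, so I used their average.
- One reading during the slide reached about 10 N in total, because I was also pressing down; I stopped and corrected it.
- Forces were only read at the end of each move, so brief peaks in between were not seen.

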